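# Wedge the counter scale up so its front feet can be turned

### The arm

A 6-joint arm with a two-finger parallel gripper is mounted at the origin on a cart in front of the work surface, level with it; the furniture and walls round the work are solid. World frame = base frame: x ahead of the robot, y to its left, z up, the work surface at z = 0. Lengths are in m, angles in rad, forces in N, time in s.
With the tool pointing down it reaches from about 0.275 to 0.825 m from the base axis. Payload 4.9 kg.
Tool frame: the origin (TCP) lies midway between the tips of the shut fingers; the grasp point (between the pads) lies 19 mm behind it; z points along the fingers, y is the line along which they close (so a half turn about z gives the same grasp; the last joint's range is limited). The gripper opens to 85 mm and grips with 20 to 120 N. Pads are 22 mm wide; open, the fingers measure 114 mm over their backs; the gripper's body (76 mm by 85 mm) begins 54 mm behind the grasp point. The pads swing forward as they close: fully open they stand 13 mm farther back than shut.
Start: joints at [1.095, 0.326, -0.193, 1.052, 0, 1.437], TCP at [0.184, 0.518, 0.231] pointing down, gripper open.
Joint ranges: [-2.65, 2.65], [-0.97, 1.79], [-1.3, 1.35], [-1.93, 2.1], [-1.47, 1.37], [-3.14, 3.14]. Speed limits (rad/s): [2.57, 2.57, 3.14, 3.14, 3.14, 3.14].

### API

Orientations are given as a rotation vector (axis times angle).
In Python, from workcell import env gives the robot as it stands. The module is installed in compiled form; this text tells all that it offers.
- The arm moves only by the tool move_arm, never from a script. Its arguments are lists of equal length, an entry for each row: "delta_pos": the shift along the tool's x, y, z each as a share of 0.15 m, from -1 to 1, a list of three; "turn": the turn, a rotation vector about the tool's x, y, z each as a share of 0.5 rad, from -1 to 1, a list of three; "fingers": the closure, from -1 (fully open) to 1 (shut). In form: {"delta_pos": [[x, y, z], ...], "turn": [[ax, ay, az], ...], "fingers": [fingers, ...]}. A call has 1 to 5 rows; each row shifts and turns the commanded pose from where the row before left it, along the tool's axes as they then stand; what a row does not reach is not made up. A row lasts 1/12 s, in which the tool goes at most 41.7 mm and 7.16 degrees, less where a joint would pass 70% of its speed; a pose out of reach is approached as far as the arm can. A call with a number of a shift or a turn outside -1 to 1 is refused whole. A call with a gripper value outside its range is refused whole. The fingers move at their own pace and stop on an object; "force" is the grip in N (left out, the last holds). Time passes only in rows, so rows that do not move let the fingers close. It gives the time, the measured TCP pose, the force, the opening and the grip force at its end, in the units of the state.
- env.get_state(): the state, without advancing time (a new reading comes with each control period).
- env.read_camera(name): name is "scene" or "top"; returns a dict with "image" (400x640x3 uint8, red, green, blue), "camera_matrix" (3x3 intrinsics, pixels), "rvec" (rotation vector, rad) and "tvec" (3), from world to camera coordinates, as OpenCV has them. Camera axes: x right, y down, z forward; pixel columns grow to the right and rows downward; lengths in m; the calibration is good to about 2 mm. A picture is of the moment at which its call begins. There is no depth.
- env.sign_off(): hands the job in; it is judged then, once.
The state is a dict: "time": time; "qpos": joint angles; "dq": joint speeds; "tau": joint torques, N m; "tool_pos": TCP position; "ee_rot": TCP orientation; "wrist_force": force on the tool from outside, world axes, zero at the start; "ft_torque": the same for the moment, N m; "finger_gap": finger opening in m; "finger_force": force on a finger pad.
Only numpy, scipy, OpenCV 4.12 (cv2) and the standard library are available. Lean on these libraries where they do the work, as an engineer would, in place of code of your own. Each camera call takes 0.05 s, during which the arm holds its last target. There are 200 camera calls.

### The job

The screw feet at the front of the counter scale have to be turned, so please get them off the counter for me: first slide the scale straight back, flat on all four feet, until it sits square against the stop rail, so that it cannot creep. Then take the orange wedge by its upright grip and push it, thin end first, under the middle of the scale's front edge until both front feet just clear the counter, by about 4 mm. Finish like that, still holding the wedge in place and not touching the scale, with the rear feet down and the things round about left where they stand.

Things in the scene. Friction and masses are not known exactly. Their poses are not given: they have to be found in the camera images.
- stop_rail: Low stainless angle strip with a slick white nylon face, screwed down to the counter (fixed), 160 mm long, 26 mm high. Origin at counter level in the middle of its front face, the face against which the scale goes; x points behind the rail (away from the scale, square to the face), y along the rail to the left, z up.
- scale: White counter scale, loose, about 0.9 kg, 170 deep (x) x 140 wide (y) x 51 mm high. Origin at counter level under its centre; x from its front (console with keys and display) to its back, y to its left, z up. Four feet at x = -63, +63 and y = -51, +51 mm. It starts about 30 to 65 mm in front of the rail, a little askew; on smooth plastic feet (friction about 0.25) it slides at 2 to 3 N.
- scale_front (a point): Middle of the lower front edge of the scale's base plate, 12 mm above the counter; the whole flat underside is at this height, and the wedge goes under here. Above it the front face is upright from 12 to 31 mm height; the console rises to 45 mm, and the steel pan (51 mm high) begins 64 mm behind the front. Axes as the scale's.
- scale_back (a point): Middle of the rear edge of the scale's base plate, 14.5 mm above the counter; it meets the rail's face.
- front_foot_left (a point): Underside of the scale's front left foot (brass thumbwheel), at its centre; z = 0 when it stands on the counter.
- front_foot_right (a point): Underside of the scale's front right foot (brass thumbwheel), at its centre; z = 0 when it stands on the counter.
- rear_foot_left (a point): Underside of the scale's rear left foot, at its centre.
- rear_foot_right (a point): Underside of the scale's rear right foot, at its centre.
- wedge_grip (a point): Centre of the upright grip of the orange wedge (loose, 0.12 kg): a block 32 (x) x 30 (y) x 52 mm high standing on the counter, its centre 26 mm up. x points along the wedge to its thin end, y across, z up. The point's axes are the wedge's. In front of the grip lies the ramp, 44 mm wide.
- wedge_tip (a point): Middle of the wedge's thin end, 117 mm ahead (+x) of the grip centre and 1.5 mm above the flat underside. From here, 3 mm thick, the ramp rises evenly over 95 mm to 22 mm thick (1 in 5), then runs level to the grip. Axes as the wedge's.
- citrus_press: Hand citrus press, fixed furniture right of the work, 0.5 m tall to the ball of its lever: the arm starts on its far side and must pass above or round it. Origin at the centre of its foot (235 x 170 mm).
- mustard_pot: Bystander: small pot with red lid, 61 mm wide, 48 mm high; origin under its centre.
- pepper_pot: Bystander: small pot with black lid, 55 mm wide, 62 mm high; origin under its centre.
- olive_pot: Bystander: clear deli pot, 73 mm wide, 64 mm high; origin under its centre.

How it is judged:
On the way:
1. the scale sits square against the stop rail, flat on its four feet (x of scale_back in the frame of stop_rail above -0.005 m and y of scale_back in the frame of stop_rail between -0.05 and 0.05 m and angle between the y axis of scale and the y axis of stop_rail, either way round below 0.05 rad and angle between scale's own z axis and vertical below 0.008 rad), for 0.2 s.
At the end, for the whole second after the job is handed in: Scale square against the rail (within 5 mm and 3 degrees), rear feet down, both front feet 1.5 to 8 mm off the counter, carried by the wedge whose thin end is at least 30 mm under and within 35 mm of the middle; the fingers hold the wedge (2 N or more) and nothing of the robot touches the scale (x of scale_back in the frame of stop_rail above -0.005 m and y of scale_back in the frame of stop_rail between -0.05 and 0.05 m and angle between the y axis of scale and the y axis of stop_rail, either way round below 0.05 rad and height (world z) of front_foot_left between 0.0015 and 0.008 m and height (world z) of front_foot_right between 0.0015 and 0.008 m and height (world z) of each of rear_foot_left, rear_foot_right below 0.0015 m and contact force between wedge and scale above 1 N and contact force between the fingers and wedge above 2 N and contact force between each of the fingers, the arm and scale below 0.5 N and x of wedge_tip in the frame of scale above -0.055 m and y of wedge_tip in the frame of scale between -0.035 and 0.035 m and angle between wedge_tip's own z axis and vertical below 0.06 rad and linear speed of scale below 0.01 m/s); the arm keeps its last pose, push and grip.
It fails at once if the scale is tipped up by more than 6 degrees (angle between scale's own z axis and vertical above 0.105 rad).
It fails at once if a bystander is moved by more than 30 mm (distance of any of mustard_pot, pepper_pot, olive_pot from where it was at the start of the episode above 0.03 m).
It also fails if it takes over 67 s, if anything falls off the work surface, if the arm or the gripper's body presses on something with over 40 N, if the wrist force passes 120 N, or if a joint passes its speed limit or range.

## Working session

There is one attempt and no reset: what is moved stays moved. The work goes in short steps, Python scripts to look and compute and a tool call to move; the robot and the scene stay as the last step left them, time stands still between calls to the robot, and variables do not carry over. Pictures are saved under pics/ and viewed, at most 10 in all, crops included, and the job is handed in when it is done.

Besides the shell and the picture viewer there is one more tool, called as name(argument=value, ...) on one line, values as JSON. move_arm: Moves the arm, as the interface text tells. Shift numbers are shares of 0.15 m and turn numbers shares of 0.5 rad, none past 1 either way. Its arguments: {"type":"object","properties":{"delta_pos":{"type":"array"},"turn":{"type":"array"},"fingers":{"type":"array"},"force":{"type":"number"}},"required":["delta_pos","turn","fingers"]}

```bash
mkdir -p pics; cat > h.py <<'E'
import numpy as np, cv2
from workcell import env
def snap(name,f):
    d=env.read_camera(name); cv2.imwrite('pics/'+f,d['image'][:,:,::-1]); return d
def ray(d,uv,z):
    R,_=cv2.Rodrigues(np.array(d['rvec'],float)); t=np.array(d['tvec'],float).ravel()
    K=np.array(d['camera_matrix']); c=-R.T@t
    v=R.T@np.linalg.inv(K)@np.array([uv[0],uv[1],1.0]); return c+v*(z-c[2])/v[2]
def proj(d,P):
    return cv2.projectPoints(np.array(P,float).reshape(-1,1,3),np.array(d['rvec'],float),np.array(d['tvec'],float),np.array(d['camera_matrix']),None)[0].reshape(-1,2)
E
python3 - <<'E'
from h import *
for n in('top','scene'):
    d=snap(n,n+'0.png'); print(n,d['camera_matrix'],d['rvec'],d['tvec'])
print(env.get_state())
E
```

```text
top [[472.76268661   0.         314.41393929]
 [  0.         472.76268661 202.02965068]
 [  0.           0.           1.        ]] [ 1.46811571 -2.61023506  0.3315548 ] [0.21790532 0.50754067 0.96246069]
scene [[420.50415054   0.         315.64489659]
 [  0.         420.50415054 195.41363894]
 [  0.           0.           1.        ]] [ 0.54509432 -2.77608874  1.00290847] [0.46241142 0.2302993  0.71184237]
{'time': 0.1, 'qpos': array([ 1.09478950e+00,  3.26864003e-01, -1.93488486e-01,  1.05204104e+00,
        6.86467075e-07,  1.43657472e+00]), 'dq': array([-7.39165331e-04, -2.21232185e-03,  2.49542152e-03, -3.72077431e-04,
       -1.58520895e-03,  4.39280796e-06]), 'tau': array([ 1.88220154e-03, -4.44239974e+01,  2.63038015e+01,  7.90905207e-03,
       -8.37579205e-05, -1.36154179e-05]), 'tool_pos': array([0.18409374, 0.5177023 , 0.23058156]), 'ee_rot': array([-5.34183756e-01, -3.09535585e+00,  2.39231042e-03]), 'wrist_force': array([ 0.21145162, -0.05918767, -0.26390228]), 'ft_torque': array([-0.02982305,  0.04185486,  0.00193443]), 'finger_force': 0.0, 'finger_gap': 0.08515783581173984}
```

View pics/top0.png

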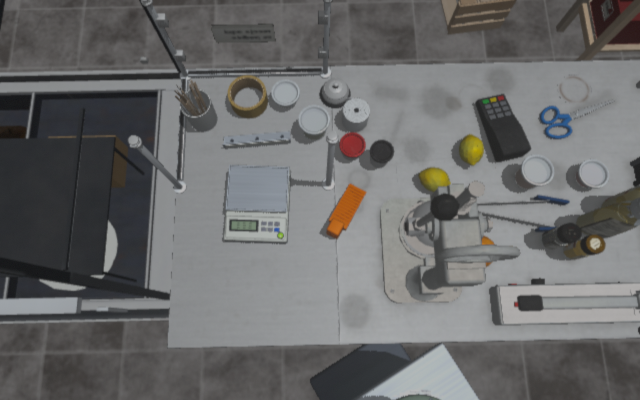

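View pics/scene0.png

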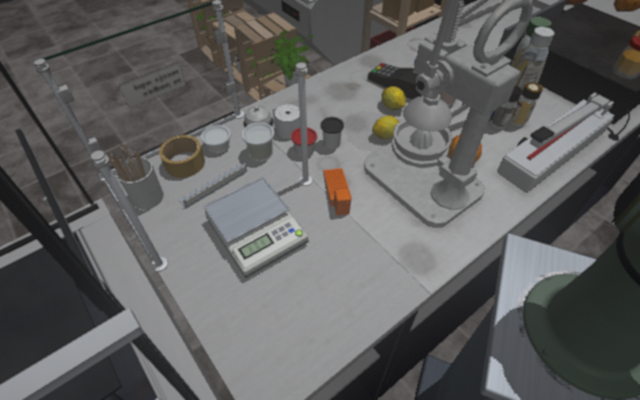

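```bash
python3 - <<'E'
from h import *
d=env.read_camera('top'); s=env.read_camera('scene')
im=d['image'][:,:,::-1]
cv2.imwrite('pics/c1.png',cv2.resize(im[60:260,170:420],None,fx=3.0,fy=3.0,interpolation=cv2.INTER_CUBIC))
im=s['image'][:,:,::-1]
cv2.imwrite('pics/c2.png',cv2.resize(im[100:290,150:410],None,fx=3,fy=3,interpolation=cv2.INTER_CUBIC))
np.set_printoptions(precision=3,suppress=True)
print(ray(d,(330,185),0),ray(d,(180,188),0),ray(d,(325,75),0),ray(d,(420,250),0))
for c in (d,s):
    R,_=cv2.Rodrigues(np.array(c['rvec'])); print(-R.T@np.array(c['tvec']).ravel(),proj(c,[[0,0,0],[.5,0,0],[.5,.1,0],[.6,0,0],[.184,.518,.231]]).ravel())
E
```

```text
[ 0.578 -0.139  0.   ] [0.754 0.165 0.   ] [ 0.828 -0.278  0.   ] [ 0.342 -0.231  0.   ]
[0.323 0.054 1.06 ] [421.449 451.335 296.084 243.61  257.688 266.574 274.009 207.032 101.342
 571.826]
[0.316 0.432 0.698] [588.804 331.458 315.705 238.871 295.117 280.669 270.586 223.574 457.993
 804.682]
```

View pics/c1.png

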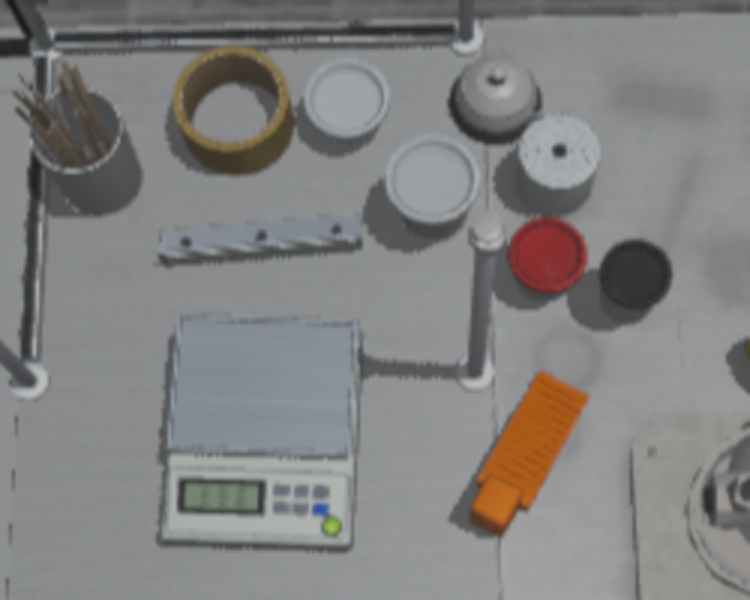

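View pics/c2.png

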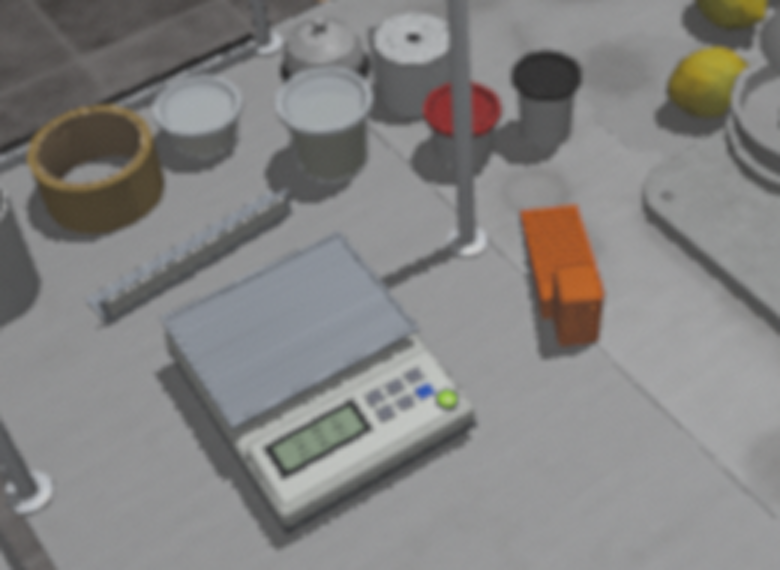

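```bash
cat > fit.py <<'E'
from h import *
from scipy.optimize import least_squares
np.set_printoptions(precision=4,suppress=True)
def fit(obs,x0,free=None):
    # obs: list of (cam, pts_local, pix)
    def tf(p,L):
        c,s=np.cos(p[2]),np.sin(p[2]); L=np.array(L,float)/1000
        return np.c_[p[0]+c*L[:,0]-s*L[:,1],p[1]+s*L[:,0]+c*L[:,1],L[:,2]]
    f=lambda p:np.concatenate([(proj(d,tf(p,L))-np.array(P)).ravel() for d,L,P in obs])
    r=least_squares(f,x0,loss='soft_l1'); return r.x,f(r.x).reshape(-1,2)
E
python3 - <<'E'
from fit import *
d=env.read_camera('top'); s=env.read_camera('scene')
T=lambda a:[(x/3+170-.33,y/3+60-.33) for x,y in a]
S=lambda a:[(x/3+150-.33,y/3+100-.33) for x,y in a]
L=[(85,70,51),(85,-70,51),(-21,-70,51),(-21,70,51),(-85,70,12),(-85,-70,12)]
print('scale',fit([(d,L,T([(180,318),(357,322),(347,455),(168,450),(163,543),(350,547)])),(s,L,S([(165,320),(340,235),(412,330),(235,425),(285,518),(470,427)]))],[.6,.05,-.5]))
L=[(0,80,0),(0,-80,0)]
print('rail',fit([(d,L,T([(163,265),(362,245)])),(s,L,S([(107,322),(290,210)]))],[.7,.05,-.5]))
L=[(117,22,3),(117,-22,3),(16,15,52),(16,-15,52),(-16,-15,52),(-16,15,52)]
print('wedge',fit([(d,L,T([(543,373),(587,393),(488,480),(520,488),(502,530),(472,518)])),(s,L,S([(522,212),(577,207),(555,270),(600,270),(603,298),(558,305)]))],[.45,-.1,-.9]))
for n,u,z in(('must',(352.5,145),.048),('pep',(382,151),.062),('olive',(314,120),.064),('press corner',(382,302),.0),('pc2',(380,198),0)): print(n,ray(d,u,z))
# post height
b=ray(d,(330,185),0)
for z in (.1,.2,.25,.3,.35,.4): print(z,proj(d,[[b[0],b[1],z]]),proj(s,[[b[0],b[1],z]]))
E
```

```text
scale (array([ 0.6177,  0.0305, -0.5863]), array([[-1.8973, -1.5473],
       [ 1.0812, -0.5665],
       [ 1.8116,  0.8867],
       [-2.0875,  0.0912],
       [ 0.3411,  0.888 ],
       [ 0.2777,  2.0271],
       [-3.7381, -1.7005],
       [-0.1202, -2.9535],
       [ 2.5629, -1.6828],
       [-3.2217,  0.51  ],
       [-0.6313,  5.6063],
       [ 1.6598, -0.2755]]))
rail (array([ 0.7535, -0.0431, -0.4402]), array([[ 0.148 ,  0.1774],
       [ 0.4416,  0.1543],
       [-0.3361,  0.0269],
       [-0.2538, -0.0451]]))
wedge (array([ 0.4773, -0.0868, -1.0452]), array([[-1.4606,  0.4406],
       [ 0.6825,  2.4553],
       [-0.1908, -1.3028],
       [ 1.3072,  2.4681],
       [ 0.4191,  1.2077],
       [-1.8038, -1.3204],
       [-0.6821, -0.2223],
       [ 0.134 , -0.5624],
       [-0.8776, -0.5041],
       [-1.2858, -2.0898],
       [ 0.6833,  0.6635],
       [ 0.743 , -0.0105]]))
must [ 0.6207 -0.2238  0.048 ]
pep [ 0.57   -0.2688  0.062 ]
olive [ 0.713  -0.1771  0.064 ]
press corner [ 0.2906 -0.0951  0.    ]
pc2 [ 0.4908 -0.2211  0.    ]
0.1 [[331.2958 171.5477]] [[305.8976 147.2522]]
0.2 [[332.8664 155.2423]] [[304.4987 108.2023]]
0.25 [[333.7837 145.7201]] [[303.6912  85.6616]]
0.3 [[334.8097 135.0683]] [[302.7961  60.674 ]]
0.35 [[335.9652 123.0732]] [[301.7982  32.818 ]]
0.4 [[337.2761 109.4637]] [[300.6788   1.5698]]
```

```bash
python3 - <<'E'
from fit import *
d=env.read_camera('top'); s=env.read_camera('scene')
for u in((170,345),(165,92),(0,140),(130,140),(120,290),(75,180),(110,240)):print(u,*[ray(d,u,z)[:2] for z in(-.1,0,.2,.4)])
print('scene')
for u in((0,160),(235,400),(140,320),(160,265),(20,130)):print(u,*[ray(s,u,z)[:2] for z in(0,.2,.4)])
P=[[.184,.518,.23],[.3,.46,.3],[.39,.39,.3],[.476,.275,.3],[.52,.15,.3]]
print(proj(d,P),proj(s,P))
a=d['image'][:,:340,::-1]; b=s['image'][120:,:340,::-1]
c=np.zeros((400,680,3),np.uint8); c[:,:340]=a; c[:280,340:]=b
c=np.clip(c.astype(float)*1.8,0,255).astype(np.uint8)
cv2.imwrite('pics/c3.png',cv2.resize(c,(800,471)))
E
```

```text
(170, 345) [0.4636 0.3717] [0.4515 0.3443] [0.4272 0.2894] [0.403  0.2346]
(165, 92) [1.0571 0.0864] [0.9938 0.0836] [0.8673 0.0779] [0.7407 0.0723]
(0, 140) [1.1591 0.5207] [1.087  0.4805] [0.9429 0.3999] [0.7988 0.3194]
(130, 140) [0.9805 0.2278] [0.9239 0.2128] [0.8105 0.1827] [0.6972 0.1527]
(120, 290) [0.6407 0.4176] [0.6134 0.3862] [0.5586 0.3235] [0.5038 0.2607]
(75, 180) [0.9545 0.3967] [0.9001 0.3672] [0.7912 0.308 ] [0.6824 0.2489]
(110, 240) [0.7652 0.3861] [0.727  0.3575] [0.6508 0.3002] [0.5746 0.2428]
scene
(0, 160) [1.2705 0.0732] [0.997 0.176] [0.7235 0.2787]
(235, 400) [0.5019 0.3217] [0.4486 0.3533] [0.3954 0.3848]
(140, 320) [0.7188 0.2713] [0.6034 0.3173] [0.488  0.3633]
(160, 265) [0.7523 0.1667] [0.6273 0.2427] [0.5023 0.3187]
(20, 130) [ 1.3111 -0.0239] [1.026  0.1067] [0.7408 0.2373]
[[101.6331 571.4921]
 [ 83.0436 491.1924]
 [101.1524 406.2843]
 [145.021  314.7958]
 [202.4958 249.8128]] [[457.6091 803.9612]
 [326.4697 607.623 ]
 [256.3326 440.9999]
 [234.1491 288.6153]
 [252.9237 191.747 ]]
```

View pics/c3.png

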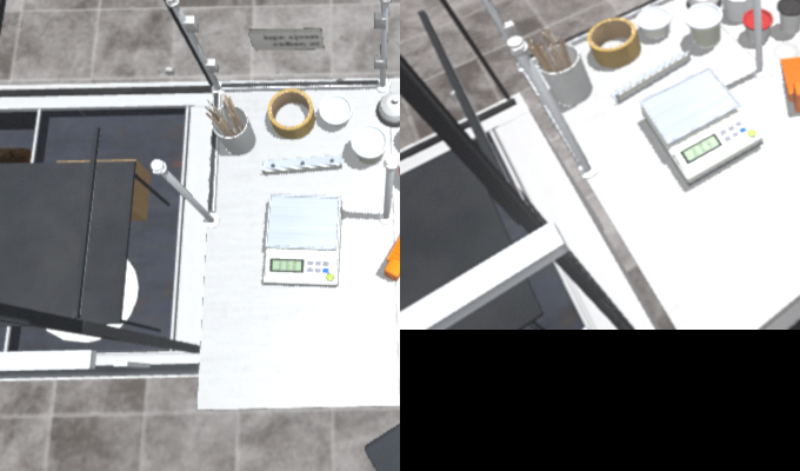

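```bash
python3 - <<'E'
from fit import *
d=env.read_camera('top'); s=env.read_camera('scene')
def tri(a,b):
    from h import ray
    # nearest pts between rays
    A0=ray(d,a,0);A1=ray(d,a,.3);B0=ray(s,b,0);B1=ray(s,b,.3)
    u=A1-A0;v=B1-B0;M=np.c_[u,-v];k=np.linalg.lstsq(M,B0-A0,rcond=None)[0]
    p,q=A0+k[0]*u,B0+k[1]*v
    return (p+q)/2,np.linalg.norm(p-q)
b=ray(d,(170,297),0)
P=[[b[0],b[1],z] for z in(0,.2,.4,.6)]
print(b,proj(d,P).ravel(),proj(s,P).ravel())
print('bar end', tri((80,304),(138,324)), tri((80,298),(133,313)))
print('post2 top',tri((135,142),(98,158)))
print('post1 top',tri((332,141),(302,67)))
print('tips', tri((82,110),(20,132)))
E
```

```text
[0.5422 0.2983 0.    ] [170.     297.     136.6098 290.5482  83.5034 280.2866 -14.0982 261.4275] [220.1133 375.0601 190.4248 324.3411 135.6892 230.8327   1.085    0.8791]
bar end (array([0.538 , 0.3484, 0.3154]), np.float64(0.0036521517059810342)) (array([0.545 , 0.3425, 0.3217]), np.float64(0.002477107566325484))
post2 top (array([0.7559, 0.1648, 0.2843]), np.float64(0.0022523411501014913))
post1 top (array([ 0.5745, -0.1299,  0.2935]), np.float64(0.0025116422002917226))
tips (array([0.8161, 0.205 , 0.3459]), np.float64(0.0017601637358752459))
```

move_arm(delta_pos=[[0,0,0],[-0.2,-0.15,0],[-0.2,-0.15,0],[-0.2,-0.15,0],[-0.2,-0.15,0]], turn=[[0,0,0.2],[0,0,0],[0,0,0],[0,0,0],[0,0,0]], fingers=[-1,-1,-1,-1,-1])

```text
time: 0.92
tool_pos: [0.2546, 0.3842, 0.2312]
ee_rot: [0.686, 3.065, 0.0]
wrist_force: [0.5, -1.1, 0.2]
finger_gap: 0.0853
finger_force: 0.0
```

move_arm(delta_pos=[[-0.2,-0.15,0],[-0.2,-0.15,0],[-0.2,-0.15,0],[-0.2,-0.15,0],[-0.2,-0.15,0]], turn=[[0,0,0],[0,0,0],[0,0,0],[0,0,0],[0,0,0]], fingers=[-1,-1,-1,-1,-1])

```text
time: 1.33
tool_pos: [0.3424, 0.2181, 0.2316]
ee_rot: [0.688, 3.065, 0.001]
wrist_force: [0.3, 0.3, -0.3]
finger_gap: 0.0855
finger_force: 0.0
```

move_arm(delta_pos=[[-0.26,-0.06,0],[-0.26,-0.06,0],[-0.26,-0.06,0],[-0.26,-0.06,0],[-0.26,-0.06,0]], turn=[[0,0,0],[0,0,0],[0,0,0],[0,0,0],[0,0,0]], fingers=[-1,-1,-1,-1,-1])

```text
time: 1.75
tool_pos: [0.5003, 0.094, 0.2315]
ee_rot: [0.689, 3.064, 0.001]
wrist_force: [-0.2, -0.2, 0.4]
finger_gap: 0.0856
finger_force: 0.0
```

move_arm(delta_pos=[[0,0,0.25],[0,0,0.25],[0,0,0.25],[0,0,0.25],[0,0,0.2]], turn=[[0,0,0],[0,0,0],[0,0,0],[0,0,0],[0,0,0]], fingers=[-1,-1,-1,-1,-1])

```text
time: 2.17
tool_pos: [0.4979, 0.0954, 0.049]
ee_rot: [-0.689, -3.064, 0.001]
wrist_force: [-0.1, -0.5, 1.0]
finger_gap: 0.0856
finger_force: 0.0
```

```bash
python3 - <<'E'
from h import *
d=env.read_camera('top'); s=env.read_camera('scene')
a=d['image'][90:290,170:420,::-1]; b=s['image'][100:300,150:410,::-1]
c=np.hstack([cv2.resize(a,None,fx=1.56,fy=1.56),cv2.resize(b,None,fx=1.56,fy=1.56)])
print(c.shape); cv2.imwrite('pics/c4.png',c); print(env.get_state()['tool_pos'])
E
```

```text
(312, 796, 3)
[0.49461284 0.09533393 0.04709326]
```

View pics/c4.png

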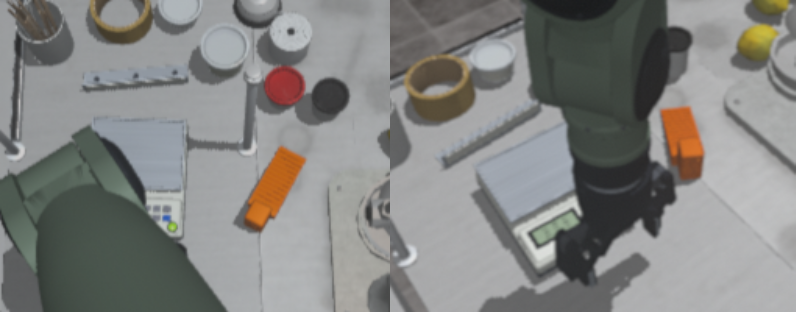

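move_arm(delta_pos=[[0,0,0.15],[0,0,0.13],[-0.06,0,0],[-0.06,0,0],[-0.06,0,0]], turn=[[0,0,0],[0,0,0],[0,0,0],[0,0,0],[0,0,0]], fingers=[-1,-1,-1,-1,-1])

```text
time: 2.68
tool_pos: [0.5261, 0.0837, 0.0115]
ee_rot: [0.687, 3.062, 0.001]
wrist_force: [-0.1, -0.5, 0.9]
finger_gap: 0.0853
finger_force: 0.0
```

move_arm(delta_pos=[[-0.05,0,0],[-0.05,0,0],[-0.05,0,0],[-0.05,0,0],[-0.05,0,0]], turn=[[0,0,0],[0,0,0],[0,0,0],[0,0,0],[0,0,0]], fingers=[-1,-1,-1,-1,-1])

```text
time: 3.1
tool_pos: [0.5562, 0.0677, 0.0104]
ee_rot: [-0.689, -3.062, 0.001]
wrist_force: [-7.0, 1.1, 4.5]
finger_gap: 0.0858
finger_force: 3.2
```

move_arm(delta_pos=[[-0.04,0,0.02],[-0.04,0,0],[-0.04,0,0],[-0.04,0,0],[-0.04,0,0]], turn=[[0,0,0],[0,0,0],[0,0,0],[0,0,0],[0,0,0]], fingers=[-1,-1,-1,-1,-1])

```text
time: 3.52
tool_pos: [0.5839, 0.0552, 0.007]
ee_rot: [-0.688, -3.064, -0.001]
wrist_force: [-4.4, 2.1, 1.7]
finger_gap: 0.0852
finger_force: 2.7
```

```bash
python3 - <<'E'
from h import *
d=env.read_camera('top'); s=env.read_camera('scene')
a=d['image'][90:290,170:420,::-1]; b=s['image'][100:300,150:410,::-1]
c=np.hstack([cv2.resize(a,None,fx=1.56,fy=1.56),cv2.resize(b,None,fx=1.56,fy=1.56)])
cv2.imwrite('pics/c5.png',c); print(env.get_state())
E
```

```text
{'time': 3.6167, 'qpos': array([-3.23700484e-02,  6.27282569e-01, -3.47000547e-01,  5.94941875e-01,
       -2.39085194e-04,  4.10020838e-01]), 'dq': array([ 0.00357509, -0.00577076, -0.01672379, -0.02142896, -0.005692  ,
        0.00557476]), 'tau': array([-8.66158144e-02, -5.24274874e+01,  2.01647848e+01, -2.59805722e-01,
        4.03652899e-02, -1.93532067e-02]), 'tool_pos': array([0.58578361, 0.05459748, 0.00717217]), 'ee_rot': array([6.88904990e-01, 3.06350083e+00, 9.43768879e-05]), 'wrist_force': array([-0.23457831,  0.13027113,  0.10972179]), 'ft_torque': array([-0.01071883,  0.15185008, -0.07910602]), 'finger_force': 0.4134629830301151, 'finger_gap': 0.08538297238440219}
```

View pics/c5.png

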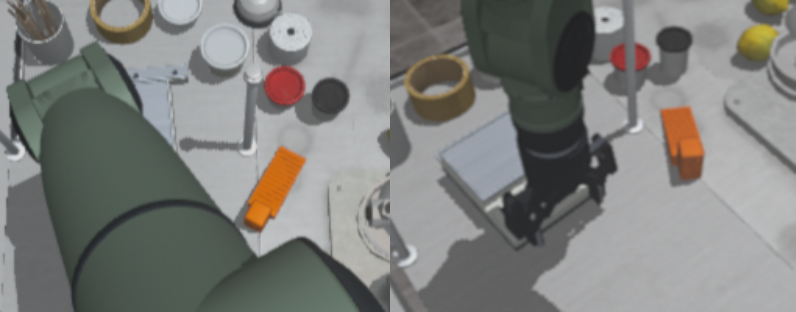

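move_arm(delta_pos=[[-0.02,0,0],[-0.02,0,0],[-0.02,0,0],[-0.02,0,0]], turn=[[0,0,0],[0,0,0],[0,0,0],[0,0,0]], fingers=[-1,-1,-1,-1])

```text
time: 3.95
tool_pos: [0.5905, 0.0525, 0.0067]
ee_rot: [-0.685, -3.056, -0.005]
wrist_force: [-20.5, 11.1, 21.2]
finger_gap: 0.0855
finger_force: 11.7
```

move_arm(delta_pos=[[-0.015,0,0],[-0.015,0,0]], turn=[[0,0,0],[0,0,0]], fingers=[-1,-1])

```text
time: 4.12
tool_pos: [0.5904, 0.0524, 0.0065]
ee_rot: [-0.682, -3.049, -0.007]
wrist_force: [-27.6, 15.6, 26.5]
finger_gap: 0.0852
finger_force: 16.2
```

move_arm(delta_pos=[[0.04,0,0],[0.05,0,0],[0.15,0,0],[0.2,0,0],[0.1,0,-0.2]], turn=[[0,0,0],[0,0,0],[0,0,0],[0,0,0],[0,0,0]], fingers=[-1,-1,-1,-1,-1])

```text
time: 4.53
tool_pos: [0.5202, 0.0833, 0.0325]
ee_rot: [-0.686, -3.057, 0.003]
wrist_force: [-2.0, 1.0, -1.1]
finger_gap: 0.0856
finger_force: 0.0
```

move_arm(delta_pos=[[0.2,-0.1,-0.15],[0.2,-0.15,-0.1],[0.1,-0.25,0],[0,-0.25,0],[0,-0.25,0]], turn=[[0,0,0],[0,0,0],[0,0,0.2],[0,0,0.2],[0,0,0.2]], fingers=[-1,-1,-1,-1,-1])

```text
time: 4.95
tool_pos: [0.3853, -0.0164, 0.075]
ee_rot: [1.141, 2.921, -0.0]
wrist_force: [1.7, -1.3, 0.1]
finger_gap: 0.0855
finger_force: 0.0
```

```bash
python3 - <<'E'
from h import *
d=env.read_camera('top'); s=env.read_camera('scene')
cv2.imwrite('pics/t2.png',d['image'][:,:,::-1]);cv2.imwrite('pics/s2.png',s['image'][:,:,::-1])
a=d['image'][110:260,200:390,::-1]; b=s['image'][100:300,150:370,::-1]
c=np.hstack([cv2.resize(a,(420,332),interpolation=cv2.INTER_CUBIC),cv2.resize(b,(365,332),interpolation=cv2.INTER_CUBIC)])
cv2.imwrite('pics/c6.png',c); print(env.get_state()['tool_pos'],env.get_state()['ee_rot'])
E
```

```text
[ 0.38234612 -0.0182873   0.07437012] [ 1.14996288  2.92221462 -0.00298085]
```

View pics/c6.png

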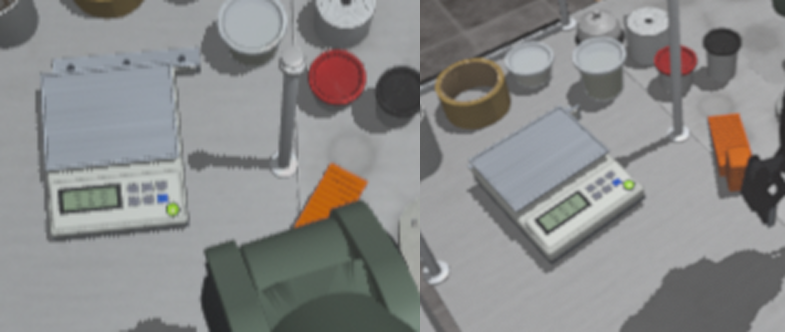

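```bash
python3 - <<'E'
from fit import *
d=env.read_camera('top'); s=env.read_camera('scene')
T=lambda a:[(x/2.2105+200-.25,y/2.213+110-.25) for x,y in a]
S=lambda a:[(x/1.66+150-.25,y/1.66+100-.25) for x,y in [(u-420,v) for u,v in a]]
t=T([(43,75),(173,65),(183,157),(50,167),(50,236),(188,223)]); q=S([(472,160),(558,110),(607,152),(523,211),(550,260),(643,195)])
best=None
for w in(64,66,68,70):
  for xb in(77,80,83,85):
    L=[(xb,w,51),(xb,-w,51),(-21,-w,51),(-21,w,51),(-85,70,12),(-85,-70,12)]
    p,r=fit([(d,L,t),(s,L,q)],[.66,.02,-.44]); e=(r**2).sum()
    if best is None or e<best[0]: best=(e,w,xb,p,r)
print(best)
p=best[3]; rail=np.array([.7535,-.0431,-.4402])
c,sn=np.cos(rail[2]),np.sin(rail[2]); R=np.array([[c,sn],[-sn,c]])
bk=p[:2]+.085*np.array([np.cos(p[2]),np.sin(p[2])]); print('back in rail',R@(bk-rail[:2]),p[2]-rail[2])
st=env.get_state(); print(st['tool_pos'],st['ee_rot'])
E
```

```text
(np.float64(65.3342914296102), 64, 77, array([ 0.6812,  0.0101, -0.4445]), array([[ 0.5603,  0.8989],
       [-2.3133,  0.0373],
       [-3.3143, -0.7804],
       [-0.3827,  0.313 ],
       [ 1.7548,  1.1432],
       [ 0.6569,  0.9144],
       [ 0.0645, -1.4319],
       [ 0.673 , -2.2921],
       [-0.981 , -2.0272],
       [-3.9764, -3.0303],
       [-0.186 ,  1.5257],
       [ 0.8923,  0.6178]]))
back in rail [-0.0031  0.017 ] -0.004275771864367062
[ 0.3856 -0.0163  0.0747] [1.1407 2.9234 0.0007]
```

```bash
cat > wedge.py <<'E'
from fit import *
from scipy.optimize import minimize
def boxes():
    g=np.array([(x,y,z) for x in(-16,16) for y in(-15,15) for z in(0,52)],float)
    r=np.array([(x,y,z) for x,z in((117,0),(117,3),(22,22),(16,22),(16,0)) for y in(-22,22)],float)
    return g,r
def mask(im):
    h=cv2.cvtColor(im,cv2.COLOR_RGB2HSV); return cv2.inRange(h,(5,170,60),(18,255,255))
def render(d,p,k=4):
    c,s=np.cos(p[2]),np.sin(p[2]); m=np.zeros((400*k,640*k),np.uint8)
    for L in boxes():
        L=L/1000; P=np.c_[p[0]+c*L[:,0]-s*L[:,1],p[1]+s*L[:,0]+c*L[:,1],L[:,2]]
        u=(proj(d,P)+.5)*k
        cv2.fillConvexPoly(m,cv2.convexHull(u.astype(np.float32)).round().astype(np.int32),255)
    return cv2.resize(m,(640,400),interpolation=cv2.INTER_AREA)/255.
def wfit(cams,p0):
    ms=[(d,cv2.GaussianBlur(m/255.,(0,0),.7)) for d,m in cams]
    f=lambda p:sum(((cv2.GaussianBlur(render(d,p),(0,0),.7)-m)**2).sum() for d,m in ms)
    r=minimize(f,p0,method='Nelder-Mead',options=dict(initial_simplex=np.array(p0)+np.array([[0,0,0],[.006,0,0],[0,.006,0],[0,0,.06]]),xatol=1e-4,fatol=.01)); return r.x,r.fun
E
python3 - <<'E'
from wedge import *
d=env.read_camera('top'); s=env.read_camera('scene')
cams=[]
for c,f in((d,'top0'),(s,'scene0')):
    m=mask(cv2.imread(f'pics/{f}.png')[:,:,::-1])
    n,l,st,_=cv2.connectedComponentsWithStats(m); u=proj(c,[[.49,-.11,.02]])[0]
    k=min(range(1,n),key=lambda i:np.hypot(*(_[i]-u))-(st[i,4]>200)*1000); m=(l==k).astype(np.uint8)*255; print(st[k]); cams.append((c,m))
print(wfit(cams,[.477,-.087,-1.045])); print(wfit(cams[:1],[.477,-.087,-1.045])); print(wfit(cams[1:],[.477,-.087,-1.045]))
E
```

```text
[328 184  37  52 891]
[325 169  25  32 565]
(array([ 0.4823, -0.0905, -1.064 ]), np.float64(386.872164757876))
(array([ 0.4817, -0.0897, -1.0354]), np.float64(78.88856099054229))
(array([ 0.4866, -0.0994, -1.1003]), np.float64(287.4272512359994))
```

```bash
python3 - <<'E'
from wedge import *
d=env.read_camera('top'); s=env.read_camera('scene')
cams=[]
for c,f in((d,'top0'),(s,'scene0')):
    h=cv2.cvtColor(cv2.imread(f'pics/{f}.png'),cv2.COLOR_BGR2HSV); m=cv2.inRange(h,(2,130,25),(22,255,255))
    n,l,st,_=cv2.connectedComponentsWithStats(m); u=proj(c,[[.49,-.11,.02]])[0]
    k=min(range(1,n),key=lambda i:np.hypot(*(_[i]-u))-(st[i,4]>200)*1000); m=(l==k).astype(np.uint8)*255; print(st[k]); cams.append((c,m))
for a in(cams,cams[:1],cams[1:]): print(wfit(a,[.48,-.089,-1.04]))
E
```

```text
[327 184  39  53 967]
[324 169  27  45 802]
(array([ 0.4812, -0.0909, -1.0397]), np.float64(121.14340641768833))
(array([ 0.4818, -0.0897, -1.0443]), np.float64(30.2315001359891))
(array([ 0.4806, -0.0903, -1.0559]), np.float64(75.82853165074624))
```

```bash
python3 - <<'E'
from fit import *
d=env.read_camera('top'); s=env.read_camera('scene')
print(ray(d,(445,205),.48),ray(d,(495,253),.3),ray(d,(520,253),.4),ray(d,(475,190),.3))
for u in((430,120),(427,75),(515,60),(440,240)): print(u,[ray(s,u,z)[:2] for z in(0,.1,.3)])
st=env.get_state();psi=2*np.arctan2(st['ee_rot'][1],st['ee_rot'][0])-np.pi
dl=np.array([.4812,-.0903])-st['tool_pos'][:2]
for a in(psi,-1.042):
    print(a,-(dl@[np.cos(a),np.sin(a)]),dl@[-np.sin(a),np.cos(a)])
print(st['tool_pos'])
E
```

```text
[ 0.3644 -0.1619  0.48  ] [ 0.2699 -0.2514  0.3   ] [ 0.2587 -0.2412  0.4   ] [ 0.3724 -0.2865  0.3   ]
(430, 120) [array([ 0.3692, -0.4424]), array([ 0.3615, -0.3172]), array([ 0.3463, -0.0667])]
(427, 75) [array([ 0.4198, -0.632 ]), array([ 0.405 , -0.4796]), array([ 0.3752, -0.1748])]
(515, 60) [array([ 0.1976, -0.8014]), array([ 0.2146, -0.6247]), array([ 0.2485, -0.2714])]
(440, 240) [array([ 0.2709, -0.09  ]), array([ 0.2774, -0.0152]), array([0.2903, 0.1343])]
-0.7397398740182037 -0.12208281205986884 0.008755990129935713
-1.042 -0.11394185540367194 0.0447004916166423
[ 0.3851 -0.0145  0.0738]
```

```bash
python3 - <<'E'
from fit import *
# refine FK from logged states
Q=[(.326864,-.193488,.1840937,.5177,.23058,1.0947895),(.62728,-.34700,.58578,.0546,.00717,-.03237)]
st=env.get_state();q=st['qpos'];p=st['tool_pos'];Q.append((q[1],q[2],*p,q[0]));print(q)
rows=[]
for q2,q3,x,y,z,q1 in Q:
    rx=x*np.cos(q1)+y*np.sin(q1); ly=-x*np.sin(q1)+y*np.cos(q1); rows.append((q2,q3,rx,ly,z)); print(rx,ly)
A=[];B=[]
for q2,q3,rx,ly,z in rows:
    f=q2-q3
    A+= [[np.sin(q2),np.cos(f),1,0],[np.cos(q2),-np.sin(f),0,1]]; B+=[rx,z]
sol,res,_,_=np.linalg.lstsq(np.array(A),np.array(B),rcond=None); print(sol,np.array(A)@sol-B)
a,b,r0,c0=sol
d=env.read_camera('top'); s=env.read_camera('scene'); ims=[]
for cam in(d,s):
    im=cam['image'][:,:,::-1].copy()
    for h,T in((.1,.1-c0),(.2,.2-c0)):
      for lat,col in((0,(0,0,255)),(.074,(0,255,255))):
        w=lambda r,z:[r*np.cos(q[0])-lat*np.sin(q[0]),r*np.sin(q[0])+lat*np.cos(q[0]),z]
        f=q[1]-q[2]; el=(r0+a*np.sin(q[1]),h+a*np.cos(q[1])); wr=(el[0]+b*np.cos(f),el[1]-b*np.sin(f))
        print(h,el,wr); u=proj(cam,[w(r0,h),w(*el),w(*wr)])
        if np.abs(u).max()<5000: cv2.polylines(im,[u.round().astype(np.int32)],False,col if h<.15 else tuple(c//2 for c in col),1)
    ims.append(im)
cv2.imwrite('pics/o.png',np.hstack([ims[0][100:,150:550],ims[1][:300,240:].copy()]))
E
```

```text
[-0.2297  0.2285 -0.8116  0.5302  0.      0.51  ]
0.5445061432394912 0.07359918718399525
0.5837060383408224 0.073529784471753
0.37830038987745745 0.07360115151905976
[ 0.533   0.3966  0.0447 -0.0922] [ 0.0155 -0.0152 -0.0033  0.0041 -0.0121  0.0111]
0.1 (np.float64(0.16545972552163354), np.float64(0.6191653080678612)) (np.float64(0.36618260632141175), np.float64(0.27712449273957446))
0.1 (np.float64(0.16545972552163354), np.float64(0.6191653080678612)) (np.float64(0.36618260632141175), np.float64(0.27712449273957446))
0.2 (np.float64(0.16545972552163354), np.float64(0.7191653080678613)) (np.float64(0.36618260632141175), np.float64(0.37712449273957455))
0.2 (np.float64(0.16545972552163354), np.float64(0.7191653080678613)) (np.float64(0.36618260632141175), np.float64(0.37712449273957455))
0.1 (np.float64(0.16545972552163354), np.float64(0.6191653080678612)) (np.float64(0.36618260632141175), np.float64(0.27712449273957446))
0.1 (np.float64(0.16545972552163354), np.float64(0.6191653080678612)) (np.float64(0.36618260632141175), np.float64(0.27712449273957446))
0.2 (np.float64(0.16545972552163354), np.float64(0.7191653080678613)) (np.float64(0.36618260632141175), np.float64(0.37712449273957455))
0.2 (np.float64(0.16545972552163354), np.float64(0.7191653080678613)) (np.float64(0.36618260632141175), np.float64(0.37712449273957455))
```

View pics/o.png

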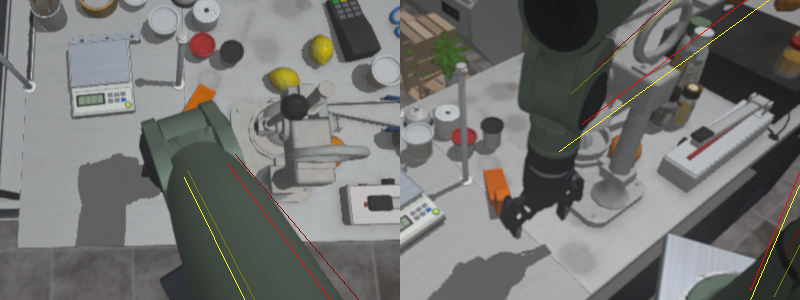

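move_arm(delta_pos=[[0,0,0],[0,0,0],[0,0,0],[-0.19,0.075,0],[-0.19,0.075,0]], turn=[[0,0,0.2],[0,0,0.2],[0,0,0.2],[0,0,0],[0,0,0]], fingers=[-1,-1,-1,-1,-1])

```text
time: 5.97
tool_pos: [0.4318, -0.0521, 0.0735]
ee_rot: [-1.559, -2.725, 0.0]
wrist_force: [0.9, -0.1, 0.4]
finger_gap: 0.0852
finger_force: 0.0
```

```bash
cat > st.py <<'E'
from fit import *
import sys
st=env.get_state();psi=2*np.arctan2(st['ee_rot'][1],st['ee_rot'][0])-np.pi
if psi<-4: psi+=2*np.pi
p=st['tool_pos'];print('t',st['time'],'psi',psi,'p',p,'tau',st['tau'][:3],'q',st['qpos'],'F',st['wrist_force'],'gap',st['finger_gap'],st['finger_force'])
if len(sys.argv)>2:
    dl=np.array([float(sys.argv[1]),float(sys.argv[2])])-p[:2]
    print('tool dx,dy m',-(dl@[np.cos(psi),np.sin(psi)]),dl@[-np.sin(psi),np.cos(psi)])
E
python3 st.py .4812 -.0903
```

```text
t 5.9667 psi -1.0392544816019642 p [ 0.4318 -0.0521  0.0735] tau [  1.5965 -38.5046  14.4337] q [-0.2902  0.3081 -0.6926  0.572   0.0001  0.7491] F [ 0.9207 -0.1125  0.3532] gap 0.0851551788919854 0.0
tool dx,dy m -0.05794138951328055 0.02319286458461682
```

move_arm(delta_pos=[[-0.12,0.05,0],[-0.12,0.05,0],[0,0,0]], turn=[[0,0,0],[0,0,0],[0,0,0]], fingers=[-1,-1,-1])

```text
time: 6.22
tool_pos: [0.4678, -0.0786, 0.0741]
ee_rot: [1.562, 2.72, 0.001]
wrist_force: [0.0, 0.0, -0.8]
finger_gap: 0.085
finger_force: 0.0
```

```bash
python3 st.py .4812 -.0903
```

```text
t 6.2167 psi -1.0426733968468294 p [ 0.4678 -0.0786  0.0741] tau [ -0.0763 -38.9295  18.3977] q [-0.3219  0.3634 -0.6016  0.6013 -0.0005  0.7208] F [ 0.0494  0.0098 -0.7825] gap 0.0849934487808091 0.0
tool dx,dy m -0.01689969136254524 0.005673819776128201
```

No contact (tau1 ≈ 0). Finish the alignment, then check before going down.

move_arm(delta_pos=[[-0.06,0.02,0],[-0.05,0.02,0],[0,0,0.2],[0,0,0.15],[0,0,0]], turn=[[0,0,0],[0,0,0],[0,0,0],[0,0,0],[0,0,0]], fingers=[-1,-1,-1,-1,-1])

```text
time: 6.63
tool_pos: [0.474, -0.0864, 0.0181]
ee_rot: [-1.56, -2.72, 0.002]
wrist_force: [-0.5, 0.1, 0.4]
finger_gap: 0.0858
finger_force: 0.0
```

```bash
python3 st.py .4812 -.0903
```

```text
t 6.6333 psi -1.0413726116733333 p [ 0.474  -0.0864  0.0181] tau [ -0.2502 -43.0348  18.5437] q [-0.3337  0.4714 -0.62    0.4859 -0.      0.7077] F [-0.4514  0.1033  0.4033] gap 0.08576382905278036 0.0
tool dx,dy m -0.0069668957920036205 0.00424691935174632
```

move_arm(delta_pos=[[-0.045,0.028,0.045],[0,0,0],[0,0,0],[0,0,0],[0,0,0]], turn=[[0,0,0],[0,0,0],[0,0,0],[0,0,0],[0,0,0]], fingers=[-1,-1,1,1,1], force=40)

```text
time: 7.05
tool_pos: [0.4848, -0.0916, 0.0155]
ee_rot: [1.563, 2.724, 0.0]
wrist_force: [-1.4, -1.0, 2.8]
finger_gap: 0.0518
finger_force: 0.8
```

move_arm(delta_pos=[[0,0,0],[0,0,0],[0,0,0],[0,0,0],[0,0,0]], turn=[[0,0,0],[0,0,0],[0,0,0],[0,0,0],[0,0,0]], fingers=[1,1,1,1,1])

```text
time: 7.47
tool_pos: [0.4841, -0.0918, 0.0158]
ee_rot: [1.563, 2.724, -0.002]
wrist_force: [-3.3, 0.8, 10.6]
finger_gap: 0.0389
finger_force: 39.0
```

```bash
python3 st.py .4812 -.0903
```

```text
t 7.4667 psi -1.0419318645407007 p [ 0.4841 -0.0918  0.0158] tau [  0.4351 -39.5344  16.9119] q [-0.3365  0.4857 -0.6011  0.4831 -0.0012  0.7054] F [-3.2811  0.8158 10.6285] gap 0.03888844912751389 38.998864302411675
tool dx,dy m 0.002744594498122778 -0.0017608549620021503
```

move_arm(delta_pos=[[0,0,0],[0,0,0],[0,0,0],[0,0,0],[0,0,-0.3]], turn=[[0,0,0],[0,0,0],[0,0,0],[0,0,0],[0,0,0]], fingers=[-1,-1,-1,-1,-1])

```text
time: 7.88
tool_pos: [0.4787, -0.0895, 0.05]
ee_rot: [-1.557, -2.713, 0.004]
wrist_force: [-0.3, -0.5, -0.7]
finger_gap: 0.0858
finger_force: 0.0
```

move_arm(delta_pos=[[0.27,0,-0.1],[0.27,0,0],[0.27,0,0],[0,0,0]], turn=[[0,0,0],[0,0,0],[0,0,0],[0,0,0]], fingers=[-1,-1,-1,-1])

```text
time: 8.22
tool_pos: [0.4176, 0.0171, 0.0701]
ee_rot: [-1.552, -2.723, 0.0]
wrist_force: [-1.3, 0.9, -0.8]
finger_gap: 0.0854
finger_force: 0.0
```

```bash
python3 - <<'E'
from wedge import *
d=env.read_camera('top'); s=env.read_camera('scene')
ims=[]; 
for c,n in((d,'t3'),(s,'s3')):
    h=cv2.cvtColor(c['image'],cv2.COLOR_RGB2HSV); m=cv2.inRange(h,(2,130,25),(22,255,255))
    k,l,st,_=cv2.connectedComponentsWithStats(m)
    print([tuple(st[i]) for i in range(1,k) if st[i,4]>60])
    u=proj(c,[[.5,-.12,.01]])[0].astype(int)
    ims.append(cv2.resize(c['image'][u[1]-50:u[1]+50,u[0]-65:u[0]+65,::-1],(390,300),interpolation=cv2.INTER_CUBIC)); print(u)
cv2.imwrite('pics/w.png',np.hstack(ims))
E
python3 st.py .4812 -.0903
```

```text
[(np.int32(337), np.int32(184), np.int32(29), np.int32(39), np.int32(577)), (np.int32(587), np.int32(235), np.int32(17), np.int32(18), np.int32(101)), (np.int32(482), np.int32(237), np.int32(11), np.int32(8), np.int32(63))]
[341 215]
[(np.int32(616), np.int32(0), np.int32(24), np.int32(10), np.int32(214)), (np.int32(623), np.int32(35), np.int32(17), np.int32(28), np.int32(264)), (np.int32(450), np.int32(136), np.int32(10), np.int32(19), np.int32(68)), (np.int32(324), np.int32(169), np.int32(12), np.int32(29), np.int32(261))]
[337 192]
t 8.3167 psi -1.0388602147353119 p [0.4228 0.0134 0.0707] tau [  1.0985 -35.1687  17.0434] q [-0.1431  0.2934 -0.7259  0.5519 -0.0002  0.8958] F [ 0.5008 -0.4181 -0.0923] gap 0.08549823016539133 0.0
tool dx,dy m -0.11901518047010372 -0.0022401202785410856
```

move_arm(delta_pos=[[-0.25,0,0],[-0.25,-0.01,0],[-0.2,0,0],[-0.05,0,0],[0,0,0]], turn=[[0,0,0],[0,0,0],[0,0,0],[0,0,0],[0,0,0]], fingers=[-1,-1,-1,-1,-1])

```text
time: 8.73
tool_pos: [0.4814, -0.0889, 0.0707]
ee_rot: [1.568, 2.719, 0.0]
wrist_force: [-1.0, -0.0, -0.6]
finger_gap: 0.0855
finger_force: 0.0
```

```bash
python3 st.py .4787 -.086
```

```text
t 8.7333 psi -1.0462409826596333 p [ 0.4814 -0.0889  0.0707] tau [ -0.8122 -41.0569  20.4412] q [-0.3333  0.3928 -0.5646  0.6108 -0.0004  0.7129] F [-0.9582 -0.0199 -0.5897] gap 0.0854943742061217 0.0
tool dx,dy m 0.003898469756567717 -0.0008999814805237933
```

move_arm(delta_pos=[[0.02,0,0.15],[0,0,0.15],[0,0,0.05],[0,0,0],[0,0,0]], turn=[[0,0,0],[0,0,0],[0,0,0],[0,0,0],[0,0,0]], fingers=[-1,-1,-1,-1,-1])

```text
time: 9.15
tool_pos: [0.477, -0.0825, 0.0181]
ee_rot: [-1.562, -2.724, 0.0]
wrist_force: [0.4, -0.3, -0.2]
finger_gap: 0.0853
finger_force: 0.0
```

```bash
python3 st.py .4787 -.086
```

```text
t 9.15 psi -1.0414189518415853 p [ 0.477  -0.0825  0.0181] tau [ -0.0644 -41.4961  16.291 ] q [-0.3241  0.4715 -0.6197  0.4812  0.0001  0.7174] F [ 0.422  -0.349  -0.2372] gap 0.08526024644859687 0.0
tool dx,dy m -0.003882895045982977 -0.00024832092798998033
```

move_arm(delta_pos=[[-0.02,0,0],[0,0,0],[0,0,0],[0,0,0],[0,0,0]], turn=[[0,0,0],[0,0,0],[0,0,0],[0,0,0],[0,0,0]], fingers=[-1,1,1,1,1])

```text
time: 9.57
tool_pos: [0.4794, -0.0857, 0.0187]
ee_rot: [1.563, 2.724, 0.0]
wrist_force: [-0.1, 0.3, 0.9]
finger_gap: 0.0384
finger_force: 0.0
```

move_arm(delta_pos=[[0,0,0],[0,0,0],[0,0,0],[0,0,0],[0,0,0]], turn=[[0,0,0],[0,0,0],[0,0,0],[0,0,0],[0,0,0]], fingers=[1,1,1,1,1])

```text
time: 9.98
tool_pos: [0.4794, -0.0856, 0.0186]
ee_rot: [1.563, 2.724, 0.0]
wrist_force: [-0.9, 1.3, 6.5]
finger_gap: 0.0293
finger_force: 40.4
```

```bash
python3 st.py .4812 -.0903
```

```text
t 9.9833 psi -1.0417167963978153 p [ 0.4794 -0.0856  0.0186] tau [ -0.259  -40.2188  16.2878] q [-0.3285  0.4732 -0.6141  0.4827  0.0002  0.7132] F [-0.9272  1.2768  6.4818] gap 0.029288616519557723 40.44614017009735
tool dx,dy m -0.004988233607615052 -0.0008264126853653769
```

move_arm(delta_pos=[[0,0,-0.07],[0.15,0,0],[0.25,0,0],[0.25,0,0],[0.25,0,0]], turn=[[0,0,0],[0,0,0],[0,0,0],[0,0,0],[0,0,0]], fingers=[1,1,1,1,1], force=60)

```text
time: 10.4
tool_pos: [0.4098, 0.0318, 0.0285]
ee_rot: [-1.565, -2.723, -0.0]
wrist_force: [1.1, 2.0, -1.5]
finger_gap: 0.0293
finger_force: 59.4
```

move_arm(delta_pos=[[0.1,0,0],[0,0,0],[0,0,0],[0,0,0],[0,0,0]], turn=[[0,0,-0.2],[0,0,-0.2],[0,0,-0.2],[0,0,-0.2],[0,0,-0.2]], fingers=[1,1,1,1,1])

```text
time: 10.82
tool_pos: [0.4031, 0.0442, 0.0286]
ee_rot: [-0.832, -3.029, 0.0]
wrist_force: [0.1, 0.6, -1.5]
finger_gap: 0.0292
finger_force: 59.4
```

move_arm(delta_pos=[[0,0,0],[0,0,0],[0,0,0]], turn=[[0,0,-0.19],[0,0,0],[0,0,0]], fingers=[1,1,1])

```text
time: 11.07
tool_pos: [0.4032, 0.0439, 0.0286]
ee_rot: [-0.7, -3.062, 0.0]
wrist_force: [0.5, -0.1, -0.3]
finger_gap: 0.0295
finger_force: 59.4
```

```bash
python3 st.py .4675 .110
```

```text
t 11.0667 psi -0.4491789649395894 p [0.4032 0.0439 0.0286] tau [  0.0305 -35.0005  15.7085] q [-0.0739  0.3464 -0.809   0.4158 -0.0001  0.3752] F [ 0.5003 -0.0574 -0.3357] gap 0.029450807888390843 59.372597336769104
tool dx,dy m -0.0292348469649586 0.08744734116450228
```

move_arm(delta_pos=[[-0.06,0.2,0],[-0.06,0.2,0],[-0.06,0.18,0],[0,0,0],[0,0,0]], turn=[[0,0,0],[0,0,0],[0,0,0],[0,0,0],[0,0,0]], fingers=[1,1,1,1,1])

```text
time: 11.48
tool_pos: [0.4662, 0.1115, 0.0285]
ee_rot: [0.696, 3.063, 0.0]
wrist_force: [-0.2, -0.1, -1.3]
finger_gap: 0.0293
finger_force: 59.7
```

```bash
python3 st.py .4675 .110; python3 - <<'E'
from fit import *
d=env.read_camera('top'); s=env.read_camera('scene')
ims=[]
st=env.get_state();p=st['tool_pos'];psi=2*np.arctan2(abs(st['ee_rot'][1]),abs(st['ee_rot'][0]))-np.pi
def box(cam,im,pose,L,col):
    c,s_=np.cos(pose[2]),np.sin(pose[2]);L=np.array(L,float)/1000
    P=np.c_[pose[0]+c*L[:,0]-s_*L[:,1],pose[1]+s_*L[:,0]+c*L[:,1],L[:,2]]
    return proj(cam,P)
w=[p[0]+.005*np.cos(psi),p[1]+.005*np.sin(psi),psi]
for cam in(d,s):
    u=proj(cam,[[.57,.06,.02]])[0].astype(int)
    k=4; o=u-[50,55]; im=cv2.resize(cam['image'][o[1]:o[1]+110,o[0]:o[0]+100,::-1],None,fx=k,fy=k,interpolation=cv2.INTER_CUBIC)
    for pose,L,col in((w,[(117,22,13),(117,-22,13),(22,-22,32),(22,22,32)],(255,0,0)),((.6812,.0101,-.4445),[(-85,70,12),(-85,0,12),(-85,-70,12),(-85,-70,31),(-85,70,31)],(0,0,255))):
        q=((box(cam,im,pose,L,col)-o+.5)*k).round().astype(np.int32); cv2.polylines(im,[q],True,col,1)
    ims.append(im)
c=np.hstack(ims); print(c.shape); cv2.imwrite('pics/pre.png',c)
E
```

```text
t 11.4833 psi -0.44667363304593444 p [0.4662 0.1115 0.0285] tau [  0.5646 -42.1486  19.1595] q [ 0.0807  0.4462 -0.6262  0.4977 -0.0002  0.5273] F [-0.1983 -0.0666 -1.2591] gap 0.02933962534397923 59.717093110084534
tool dx,dy m -0.0018072230516856485 -0.0007797808795882423
(440, 800, 3)
```

View pics/pre.png

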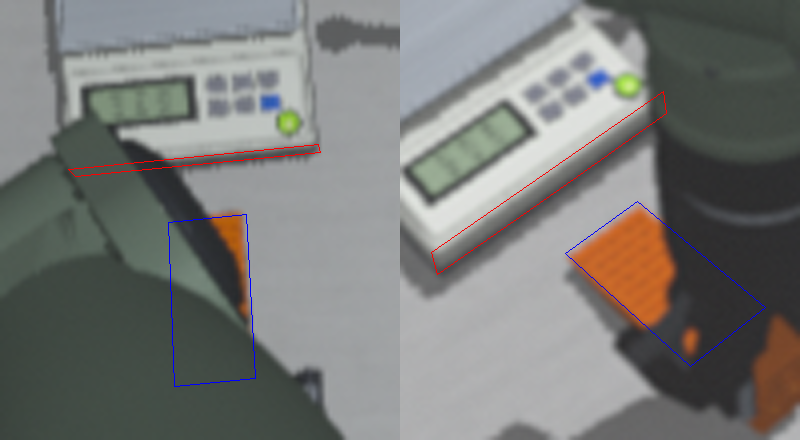

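move_arm(delta_pos=[[0,0.02,0.03],[0,0.02,0.03],[0,0,0.007],[0,0,0],[0,0,0]], turn=[[0,0,0],[0,0,0],[0,0,0],[0,0,0],[0,0,0]], fingers=[1,1,1,1,1])

```text
time: 12.0
tool_pos: [0.4674, 0.116, 0.0187]
ee_rot: [-0.697, -3.063, -0.0]
wrist_force: [-1.7, 1.1, 5.9]
finger_gap: 0.0294
finger_force: 60.5
```

move_arm(delta_pos=[[-0.05,0,0],[-0.05,0,0],[-0.05,0,0],[-0.05,0,0],[-0.03,0,0]], turn=[[0,0,0],[0,0,0],[0,0,0],[0,0,0],[0,0,0]], fingers=[1,1,1,1,1])

```text
time: 12.42
tool_pos: [0.4975, 0.1017, 0.0187]
ee_rot: [-0.696, -3.06, -0.002]
wrist_force: [-7.6, 3.4, 11.7]
finger_gap: 0.0289
finger_force: 61.2
```

```bash
python3 st.py .4675 .110
```

```text
t 12.4167 psi -0.4472258931141244 p [0.4975 0.1017 0.0187] tau [ -1.8414 -41.3334  18.9178] q [ 0.0547  0.5027 -0.5562  0.5146  0.0023  0.5019] F [-7.6027  3.4162 11.7465] gap 0.02886982351689718 61.18788242340088
tool dx,dy m 0.03061466251457687 -0.005444228281532374
```

move_arm(delta_pos=[[-0.05,0,-0.008],[-0.05,0,0],[-0.05,0,0],[-0.05,0,0],[-0.05,0,0]], turn=[[0,0,0],[0,0,0],[0,0,0],[0,0,0],[0,0,0]], fingers=[1,1,1,1,1])

```text
time: 12.83
tool_pos: [0.533, 0.0847, 0.0194]
ee_rot: [-0.696, -3.062, -0.0]
wrist_force: [-3.3, 1.8, -3.9]
finger_gap: 0.0293
finger_force: 59.4
```

```bash
python3 st.py .4675 .110
```

```text
t 12.8333 psi -0.4472082131170332 p [0.533  0.0847 0.0194] tau [ -0.4509 -50.8508  20.5242] q [ 0.0205  0.544  -0.4718  0.5561  0.0005  0.4677] F [-3.2962  1.7764 -3.8921] gap 0.029312231662483642 59.419448375701904
tool dx,dy m 0.07000310256372944 -0.005494892950695224
```

move_arm(delta_pos=[[-0.04,0,0.006],[-0.04,0,0],[-0.04,0,0],[-0.04,0,0],[0,0,0]], turn=[[0,0,0],[0,0,0],[0,0,0],[0,0,0],[0,0,0]], fingers=[1,1,1,1,1])

```text
time: 13.25
tool_pos: [0.5474, 0.0775, 0.0186]
ee_rot: [-0.69, -3.05, -0.005]
wrist_force: [-18.3, 8.5, 19.9]
finger_gap: 0.029
finger_force: 62.9
```

```bash
python3 st.py .4675 .110
```

```text
t 13.25 psi -0.44478894523204104 p [0.5474 0.0775 0.0186] tau [ -6.4813 -42.6069  26.6648] q [ 0.0036  0.57   -0.423   0.591   0.0064  0.4483] F [-18.2854   8.5405  19.9128] gap 0.02895575045023551 62.91172742843628
tool dx,dy m 0.08610376031142669 -0.00504949385370213
```

move_arm(delta_pos=[[0,0,-0.008],[0,0,0],[-0.02,0,0],[-0.02,0,0],[0,0,0]], turn=[[0,0,0],[0,0,0],[0,0,0],[0,0,0],[0,0,0]], fingers=[1,1,1,1,1])

```text
time: 13.67
tool_pos: [0.5551, 0.0735, 0.0186]
ee_rot: [-0.692, -3.054, -0.002]
wrist_force: [-8.8, 4.9, 4.3]
finger_gap: 0.0291
finger_force: 60.7
```

```bash
python3 st.py .4675 .110
```

```text
t 13.6667 psi -0.4458320223800394 p [0.5551 0.0735 0.0186] tau [ -2.985  -50.5808  25.0963] q [-0.0021  0.5777 -0.4073  0.5951  0.0033  0.4437] F [-8.7938  4.855   4.2542] gap 0.029058327628231576 60.66610336303711
tool dx,dy m 0.09482385801686039 -0.004820644502184549
```

move_arm(delta_pos=[[-0.02,0,0],[-0.02,0,0],[0,0,0],[0,0,0]], turn=[[0,0,0],[0,0,0],[0,0,0],[0,0,0]], fingers=[1,1,1,1])

```text
time: 14.0
tool_pos: [0.5606, 0.0708, 0.0186]
ee_rot: [-0.692, -3.055, -0.002]
wrist_force: [-8.8, 3.5, 1.6]
finger_gap: 0.0295
finger_force: 60.6
```

```bash
cat > lift.py <<'E'
from fit import *
pose=(.6812,.0101,-.4445)
def W(L,al,dx=0):
    L=np.array(L,float).reshape(-1,3); x=L[:,0]-.063; c,s=np.cos(al),np.sin(al)
    X=.063+x*c+L[:,2]*s+dx; Z=-x*s+L[:,2]*c   # pivot at rear feet; front up for al>0
    C,S=np.cos(pose[2]),np.sin(pose[2]); return np.c_[pose[0]+C*X-S*L[:,1],pose[1]+S*X+C*L[:,1],Z]
obs=[]
for n,f in(('scene','s2'),('top','t2')):
    cam=env.read_camera(n); cv2.imwrite(f'pics/{f}_now.png',cam['image'][:,:,::-1])
    a=cv2.imread(f'pics/{f}.png',0); b=cv2.cvtColor(cam['image'],cv2.COLOR_RGB2GRAY)
    m=np.zeros_like(a); hull=proj(cam,W([(-.085,.07,.012),(-.085,-.07,.012),(-.085,.07,.04),(-.085,-.07,.04),(.085,-.07,.051),(.085,.07,.051)],0))
    cv2.fillConvexPoly(m,cv2.convexHull(hull.astype(np.float32)).astype(np.int32),255)
    p=cv2.goodFeaturesToTrack(a,60,.01,3,mask=m)
    q,st,e=cv2.calcOpticalFlowPyrLK(a,b,p,None,winSize=(9,9),maxLevel=1)
    r,st2,_=cv2.calcOpticalFlowPyrLK(b,a,q,None,winSize=(9,9),maxLevel=1)
    p,q,r=p[:,0],q[:,0],r[:,0]; e=e[:,0]
    ok=(st[:,0]>0)&(np.hypot(*(p-r).T)<.3)&(np.hypot(*(q-p).T)<6)&(e<8)
    print(n,ok.sum())
    for u,v in zip(p[ok],q[ok]):
        # local point: iterate on height of top surface
        z=.04
        for _ in range(3):
            g=ray(cam,u,z); C,S=np.cos(pose[2]),np.sin(pose[2]); dx,dy=g[0]-pose[0],g[1]-pose[1]; lx,ly=C*dx+S*dy,-S*dx+C*dy
            z=.051 if lx>-.021 else .031+min(max((lx+.085)/.05,0),1)*.014
        obs.append((cam,(lx,ly,z),u,v)); print(np.array([lx,ly,z]),v-u)
f=lambda t:np.concatenate([proj(c,W(L,t[0],t[1]))[0]-proj(c,W(L,0))[0]-(v-u) for c,L,u,v in obs])
r=least_squares(f,[0,0],loss='soft_l1',f_scale=.3); print('al',r.x[0],'front foot lift mm',r.x[0]*126,'dx',r.x[1],'rms',np.sqrt(np.mean(r.fun**2)))
E
python3 lift.py; python3 st.py .4675 .11
```

```text
scene 11
[-0.0654  0.0558  0.0365] [-1.9789 -1.6989]
[-0.046   0.0552  0.0419] [-1.7139 -1.5762]
[-0.0504  0.0492  0.0407] [-1.6096 -1.5663]
[-0.0354  0.0699  0.0449] [-1.6833 -1.3904]
[-0.0198  0.0665  0.051 ] [-1.5958 -1.5314]
[0.0614 0.0712 0.051 ] [-0.1663 -0.1109]
[-0.0428  0.0663  0.0428] [-1.7438 -1.4138]
[-0.0864  0.0668  0.031 ] [ 0.6845 -3.6763]
[-0.0498  0.0397  0.0408] [-1.6242 -1.4682]
[0.0746 0.0703 0.051 ] [-0.2192 -0.3534]
[-0.0331  0.0273  0.045 ] [-5.2231  0.9579]
top 0
al 0.010515965476783058 front foot lift mm 1.3250116500746654 dx 0.003548883183999559 rms 1.2463541494371202
t 14.1 psi -0.4457946049934032 p [0.5606 0.0708 0.0186] tau [ -2.7949 -51.5002  24.7958] q [-0.0066  0.5846 -0.3933  0.6018  0.0031  0.4391] F [-8.7348  2.5424  3.0967] gap 0.029813721116596383 60.6487762928009
tool dx,dy m 0.10092351907301259 -0.00482056860273131
```

```bash
cat >> lift.py <<'E'
obs=[o for o in obs if abs(o[3]-o[2])[1]<2.5 and abs(o[3]-o[2])[0]<3]
def W4(L,t):
    P=W(L,t[0],t[1]); c,s=np.cos(t[2]),np.sin(t[2]); o=np.array(pose[:2])
    P[:,:2]=(P[:,:2]-o)@np.array([[c,s],[-s,c]])+o; return P
f=lambda t:np.concatenate([proj(c,W4(L,t))[0]-proj(c,W(L,0))[0]-(v-u) for c,L,u,v in obs])
for z in(0,1):
    g=(lambda t:f([t[0],t[1],0])) if z==0 else f
    r=least_squares(g,[0,0,0]); J=r.jac; print(z,r.x,'foot mm',r.x[0]*126,'rms',np.sqrt(np.mean(r.fun**2)))
E
python3 lift.py | tail -2
```

```text
0 [0.0203 0.0023 0.    ] foot mm 2.5621663620662005 rms 0.491793090647464
1 [ 0.039  -0.001  -0.0215] foot mm 4.908467464624478 rms 0.3584983215865522
```

```bash
python3 -c "
from workcell import env
print(env.sign_off())"
```

```text
the job is handed in; nothing more can be done
None
```

The job is handed in, verdict not shown. The scale is square against the stop rail, and the held wedge's thin end is about 70 mm under its front edge. That lifts the front feet by about 4 mm from the arm position (2.6 to 4.9 mm from the camera). I saw nothing touch the three pots or the press.

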